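# Run two bench sliders through their travel and mark the one that binds

## Task

Two slide units on the bench are up for inspection, and one of them binds: push each unit's orange slider knob away from its round marker dish as far as it will go, to the far end of the scale if it runs free, and leave it there. Then set the red marker upright in the round dish of the unit whose slider stuck partway; leave the green marker out of the dishes.

Things in the scene. Friction and masses are not known exactly. Their poses are not given: they have to be found in the camera images.
- fader_a: one of two identical-looking slide units, screwed down: grey box with blue top plate, 220 (x) x 76 (y) x 30 mm high. Origin: centre of the underside; x: direction of travel, away from the dish; z up. At x = -72 on the top plate is the dish (see its point). Which unit binds is not told: it shows only when the knobs are pushed.
- fader_b: the other slide unit, identical in looks, sizes and axes to fader_a.
- fader_a_knob (a joint): travel of fader_a's orange knob in m: 0 at the dish end (starts 0 to 0.015), 0.100 at the far end; the binding one jams hard about halfway. Knob: 26 long (x) x 20 wide (y), from z = 33 to 60 mm, white line across its top, centre at unit x = -12 mm + this value, y = 0. Friction about 1.5 N; it stays where left.
- fader_b_knob (a joint): the same for fader_b.
- marker_red: loose red plastic marker, 40 g, like a squat pawn: round foot 34 diameter x 8 high, neck, round grip 22 diameter from z = 21 to its flat top at z = 40. Origin: centre of the underside; z up. It stands upright on the bench; a green one of the same shape stands nearby.
- fader_a_seat (a point): centre of the floor of fader_a's marker dish, 30 mm above the bench, on the top plate: a round white rim of 60 mm inner diameter, 5 high, 4 thick, round it.
- fader_b_seat (a point): the same for fader_b.
- marker_green: loose green marker of the same shape and size as the red one; not needed.
Not all that is in view belongs to the job. What is shaped like the marker_red but purple is not meant.

How it is judged:
On the way, in this order (a step that is already met when the one before it is completed fails the run):
1. both sliders stand pushed out as far as they go: the free one at the far end, the other at its jam (((value of joint fader_b_knob above 0.088 m and value of joint fader_a_knob between 0.033 and 0.06 m) or (value of joint fader_a_knob above 0.088 m and value of joint fader_b_knob between 0.033 and 0.06 m))), for 0.2 s.
2. the red marker is in the dish of the binding unit (((value of joint fader_b_knob above 0.088 m and value of joint fader_a_knob between 0.033 and 0.06 m and horizontal distance between marker_red and fader_a_seat below 0.017 m and height (world z) of marker_red between 0.026 and 0.034 m) or (value of joint fader_a_knob above 0.088 m and value of joint fader_b_knob between 0.033 and 0.06 m and horizontal distance between marker_red and fader_b_seat below 0.017 m and height (world z) of marker_red between 0.026 and 0.034 m))), for 0.2 s.
At the end, for the whole second after the job is handed in: The free slider is within 12 mm of the far end of its travel, the binding one has been pushed to its jam (between 33 and 60 mm of travel), and the red marker stands upright (within 8 degrees), released and at rest, on the floor of the binding unit's dish, within 17 mm of its centre (((value of joint fader_b_knob above 0.088 m and value of joint fader_a_knob between 0.033 and 0.06 m and horizontal distance between marker_red and fader_a_seat below 0.017 m and height (world z) of marker_red between 0.026 and 0.034 m) or (value of joint fader_a_knob above 0.088 m and value of joint fader_b_knob between 0.033 and 0.06 m and horizontal distance between marker_red and fader_b_seat below 0.017 m and height (world z) of marker_red between 0.026 and 0.034 m)) and angle between marker_red's own z axis and vertical below 0.15 rad and linear speed of marker_red below 0.02 m/s); the robot touches nothing.
It fails at once if the green marker is put into a dish ((horizontal distance between marker_green and fader_a_seat below 0.03 m and height (world z) of marker_green below 0.035 m) or (horizontal distance between marker_green and fader_b_seat below 0.03 m and height (world z) of marker_green below 0.035 m)).
It also fails if it takes over 58 s, if anything falls off the work surface, if the arm or the gripper's body presses on something with over 40 N, if the wrist force passes 120 N, or if a joint passes its speed limit or range.

## Robot

A 6-joint arm with a two-finger parallel gripper is mounted at the origin on a cart in front of the work surface, level with it; the furniture and walls round the work are solid. World frame = base frame: x ahead of the robot, y to its left, z up, the work surface at z = 0. Lengths are in m, angles in rad, forces in N, time in s.
With the tool pointing down it reaches from about 0.35 to 1 m from the base axis. Payload 7.1 kg.
Tool frame: the origin (TCP) lies on the mounting face of the last link; the fingertips stand 173 mm ahead of it and the grasp point (between the pads) lies 155 mm ahead of it; z points along the fingers, y is the line along which they close (so a half turn about z gives the same grasp; the last joint's range is limited). The gripper opens to 85 mm and grips with 20 to 120 N. Pads are 22 mm wide; open, the fingers measure 114 mm over their backs; the gripper's body (76 mm by 85 mm) begins 54 mm behind the grasp point. The pads swing forward as they close: fully open they stand 13 mm farther back than shut.
Start: joints at [1.322, 0.423, 1.63, -0, 1.089, -0.019], TCP at [0.142, 0.609, 0.405] pointing down, gripper open.
Joint ranges: [-3, 3], [-0.9, 2.11], [0.09, 2.58], [-1.31, 4.45], [0.11, 2.69], [-2.54, 2.54]. Speed limits (rad/s): [2.39, 2.39, 3.01, 3.14, 3.14, 3.14].

## Interface

Orientations are given as a rotation vector (axis times angle).
In Python, from rig import arm gives the robot as it stands. Calls block until the motion is done:
- arm.move_pose(position, orientation): joint-space move of the TCP to a pose.
- arm.move_linear(position, rot=None, vel=0.15, f_stop=None): straight line of the TCP; rot=None keeps the orientation; vel is the mean speed in m/s. With f_stop (N) it stops when the force on the tool has changed by that much, and returns True; else False.
- arm.move_joints(angles): joint-space move.
- arm.set_gripper(opening, grip_force=None): finger opening in m; grip_force is the grip in N (None keeps the last); returns when the fingers have stopped.
- arm.dwell(seconds).
- arm.inverse_kinematics(position, orientation): joint angles nearest the present ones, or None.
- arm.get_obs(): the state.
- arm.capture(name): name is "scene" or "top"; returns a dict with "pixels" (480x640x3 uint8, red, green, blue), "z_map" (480x640 float32, m along the optical axis (not along the pixel's ray), 0 where there is no reading), "mtx" (3x3 intrinsics, pixels), "k1" (the pictures are not rectified: a ray, as slopes to the right and down, at radius r is drawn at 1 + k1 r^2 times it, then the intrinsics apply), "extrinsics" (4x4, takes a point from camera to world coordinates). Camera axes: x right, y down, z forward; pixel columns grow to the right and rows downward; lengths in m; the calibration is good to about 2 mm. A picture is of the moment at which its call begins.
A pose or a line that the arm cannot do raises arm.MotionError and nothing moves.
- arm.hand_in(): hands the job in; it is judged then, once.
The state is a dict: "t": time; "joints": joint angles; "joint_velocities": joint speeds; "joint_efforts": joint torques, N m; "tcp_pos": TCP position; "ee_rot": TCP orientation; "wrist_force": force on the tool from outside, world axes, zero at the start; "torque": the same for the moment, N m; "width": finger opening in m; "finger_force": force on a finger pad.
Only numpy, scipy, OpenCV 4.12 (cv2) and the standard library are available. Lean on these libraries where they do the work, as an engineer would, in place of code of your own. Each camera call takes 0.05 s, during which the arm holds its last target. There are 200 camera calls.

## Working session

There is one attempt and no reset: what is moved stays moved. The work goes in short steps, each a Python script; the robot and the scene stay as the last script left them, time stands still between calls to the robot, and variables do not carry over. Pictures are saved under pics/ and viewed, at most 10 in all, crops included, and the job is handed in when it is done.

```bash
mkdir -p pics
cat > h.py <<'E'
import numpy as np, cv2
from rig import arm
def save(im,n): cv2.imwrite(f'pics/{n}.png',im[:,:,::-1])
def ray(c,uv):
    K=c['mtx'];k=c['k1'] 
    p=cv2.undistortPoints(np.array([[uv]],float),np.array(K,float),np.array([k,0,0,0],float))[0,0]
    E=np.array(c['extrinsics']);return E[:3,3],E[:3,:3]@np.array([p[0],p[1],1])
def onz(c,uv,z):
    o,d=ray(c,uv);return o+d*(z-o[2])/d[2]
def fmt(x): return np.round(x,4).tolist()
E
python3 - <<'E'
from h import *
for n in ('scene','top'):
    c=arm.capture(n);save(c['pixels'],n);print(n,fmt(c['extrinsics']),fmt(c['mtx']),c['k1'])
o=arm.get_obs();print(o['t'],o['ee_rot'],o['wrist_force'])
E
```

```text
scene [[0.7179, -0.3583, 0.5969, -0.1264], [-0.6961, -0.3851, 0.606, -0.7053], [0.0127, -0.8505, -0.5259, 0.6672], [0.0, 0.0, 0.0, 1.0]] [[483.6044, 0.0, 323.1832], [0.0, 483.6044, 236.8244], [0.0, 0.0, 1.0]] -0.026209618392589052
top [[0.0145, -0.99, 0.1404, 0.3873], [-0.9995, -0.018, -0.0241, 0.0105], [0.0264, -0.14, -0.9898, 1.2713], [0.0, 0.0, 0.0, 1.0]] [[483.8841, 0.0, 318.1708], [0.0, 483.8841, 232.6834], [0.0, 0.0, 1.0]] -0.07836231140908359
0.1 [-3.60155647e-01 -3.12066783e+00  2.24043014e-03] [-0.05711661  1.25421373 -0.0624011 ]
```

View pics/scene.png

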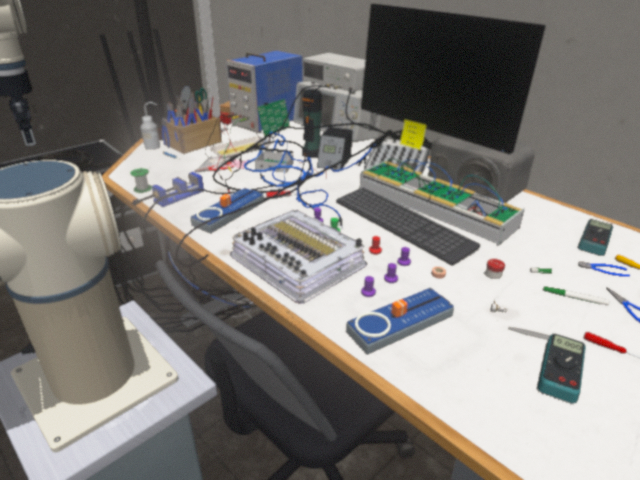

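View pics/top.png

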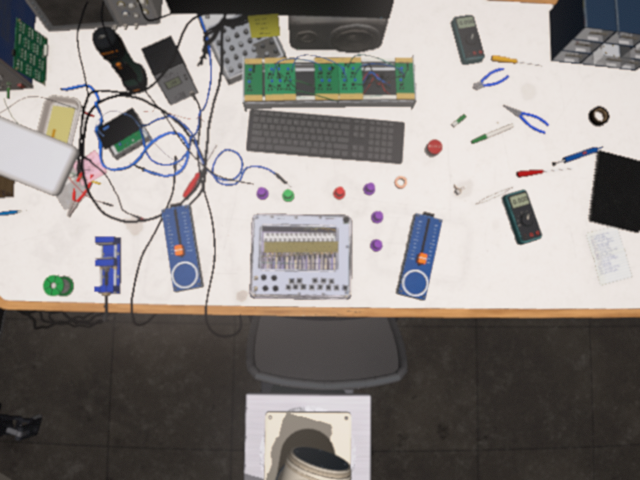

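The top view shows two slide units, with dishes at about (185,275) and (411,284) and knobs at (179,250) and (423,258). Red candidates are the pawn at (339,193), the bigger red knob or button at (433,147), and the tools at (192,183) and (530,173). The pawn at (339,193) fits because it has the same size and shape as the green one at (288,196). The purple ones are decoys. I'll confirm it in a crop and measure.

```bash
cat > m.py <<'E'
from h import *
def blobs(c,lo,hi,roi,amin=15):
    h=cv2.cvtColor(c['pixels'],cv2.COLOR_RGB2HSV);m=cv2.inRange(h,lo,hi)
    if lo[0]==0 and hi[0]<=8: m|=cv2.inRange(h,(172,lo[1],lo[2]),(180,255,255))
    k=np.zeros_like(m);x0,y0,x1,y1=roi;k[y0:y1,x0:x1]=m[y0:y1,x0:x1]
    n,l,s,ce=cv2.connectedComponentsWithStats(k)
    return [(ce[i],s[i]) for i in range(1,n) if s[i,4]>=amin],l
ORANGE=((6,150,120),(18,255,255));RED=((0,130,80),(5,255,255));BLUE=((100,120,50),(118,255,255));GREEN=((50,80,50),(80,255,255))
E
python3 - <<'E'
from m import *
t=arm.capture('top');s=arm.capture('scene')
a=cv2.resize(t['pixels'][130:310,140:460],(800,450),interpolation=cv2.INTER_CUBIC)
save(a,'c1')
b=cv2.resize(s['pixels'][160:360,170:490],(800,500),interpolation=cv2.INTER_CUBIC);save(b,'c2')
for n,col,z,roi in (('orange',ORANGE,.06,(140,190,460,300)),('red',RED,.04,(300,130,460,215)),('green',GREEN,.04,(270,180,310,210)),('blue',BLUE,.03,(155,195,450,305))):
    for ce,st in blobs(t,*col,roi,15)[0]: print('top',n,fmt(ce),st.tolist(),fmt(onz(t,ce,z)))
for n,col,z,roi in (('orange',ORANGE,.05,(190,180,460,330)),('red',RED,.03,(360,220,400,270))):
    for ce,st in blobs(s,*col,roi,15)[0]: print('scene',n,fmt(ce),st.tolist(),fmt(onz(s,ce,z)))
E
```

```text
top orange [178.0, 246.6111] [175, 245, 7, 4, 18] [0.5173, 0.3333, 0.06]
top orange [179.08, 252.56] [176, 251, 7, 4, 25] [0.5023, 0.3298, 0.06]
top orange [422.7619, 254.7619] [419, 253, 8, 4, 21] [0.5074, -0.2852, 0.06]
top orange [420.9355, 261.0645] [418, 259, 8, 5, 31] [0.4913, -0.2803, 0.06]
top red [434.2613, 146.9099] [428, 141, 13, 13, 111] [0.7992, -0.3266, 0.04]
top red [339.0571, 192.5286] [334, 188, 10, 11, 70] [0.6686, -0.0724, 0.04]
top green [287.7619, 195.0714] [283, 190, 10, 11, 84] [0.6591, 0.0609, 0.04]
top blue [422.5337, 244.5829] [403, 216, 37, 62, 935] [0.537, -0.2923, 0.03]
top blue [414.9873, 282.4698] [406, 273, 19, 20, 315] [0.4383, -0.2713, 0.03]
scene orange [224.3382, 199.5882] [221, 194, 8, 12, 68] [0.5104, 0.3323, 0.05]
scene orange [403.4848, 305.2121] [400, 300, 7, 13, 33] [0.5112, -0.2877, 0.05]
scene orange [396.63, 308.47] [393, 302, 9, 14, 100] [0.4934, -0.2846, 0.05]
scene red [375.2672, 245.6983] [370, 237, 11, 17, 116] [0.6612, -0.0871, 0.03]
```

View pics/c1.png

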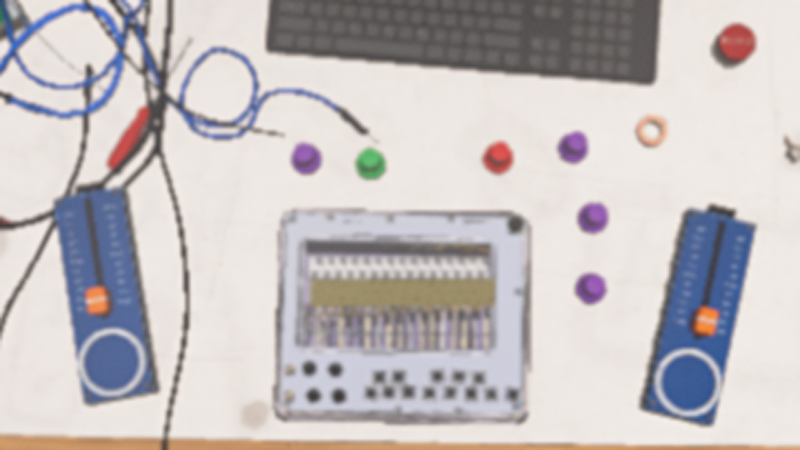

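View pics/c2.png

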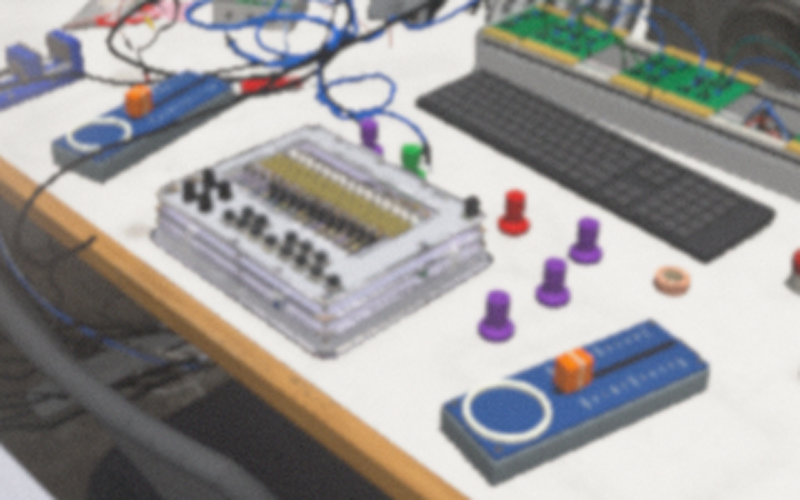

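Crop 1 shows the red pawn at (497,157), with green at (370,163) and purple at (305,157), (573,147), (592,217) and (590,288). In crop 2 the red pawn at (515,212) has the foot, neck and grip shape. The red thing at (737,42) is a fatter push button, so it isn't the marker. Next I'll measure unit axes, red position and obstacle heights.

```bash
cat >> m.py <<'E'
def cloud(c):
    z=c['z_map'];v,u=np.mgrid[:480,:640];K=np.array(c['mtx'],float)
    p=cv2.undistortPoints(np.stack([u,v],-1).reshape(-1,1,2).astype(float),K,np.array([c['k1'],0,0,0])).reshape(480,640,2)
    P=np.dstack([p*z[...,None],z]);E=np.array(c['extrinsics']);W=P@E[:3,:3].T+E[:3,3];W[z==0]=np.nan;return W
E
python3 - <<'E'
from m import *
t=arm.capture('top');W=cloud(t);s=arm.capture('scene');WS=cloud(s)
h=cv2.cvtColor(t['pixels'],cv2.COLOR_RGB2HSV)
for n,(x0,y0,x1,y1),d,kn in (('L',(155,200,208,296),(184.8,274.4),(178.6,249.3)),('R',(392,208,446,304),(415.2,282.8),(422.0,258))):
    hb=cv2.inRange(h,(98,100,40),(125,255,255));m=np.zeros_like(hb);m[y0:y1,x0:x1]=hb[y0:y1,x0:x1]
    m=cv2.morphologyEx(m,cv2.MORPH_CLOSE,np.ones((7,7)))
    cs=max(cv2.findContours(m,cv2.RETR_EXTERNAL,cv2.CHAIN_APPROX_NONE)[0],key=cv2.contourArea)
    P=np.array([onz(t,q[0],.03)[:2] for q in cs],np.float32)*1000
    r=cv2.minAreaRect(P);box=cv2.boxPoints(r);print(n,'rect',r)
    # white rim
    wm=cv2.inRange(h,(0,0,150),(180,90,255));k=np.zeros_like(wm);cv2.circle(k,(int(round(d[0])),int(round(d[1]))),17,255,-1)
    full=cv2.fillPoly(np.zeros_like(m),[cs],255);full=cv2.erode(full,np.ones((3,3)))
    v,u=np.where(wm&k&full);Q=np.array([onz(t,q,.035)[:2] for q in zip(u,v)],np.float32)*1000
    print(' rim ellipse',cv2.fitEllipse(Q),len(Q))
    mm=cv2.inRange(h,*[np.array(x) for x in ((3,110,110),(20,255,255))]);v,u=np.where(mm[y0:y1,x0:x1]);u+=x0;v+=y0
    w=W[v,u];w=w[(w[:,2]>.053)];print(' knob depth',fmt(np.nanmedian(w,0)),len(w),'midpix',fmt(onz(t,((u.min()+u.max())/2,(v.min()+v.max())/2),.06)))
    print(' depth z dish',fmt(W[int(d[1]),int(d[0])]))
for n,col,roi in (('red',RED,(325,180,355,205)),('green',GREEN,(275,180,305,210))):
    _,l=blobs(t,*col,roi);w=W[l>0];w=w[w[:,2]>.034];print(n,len(w),fmt(np.median(w,0)),fmt((w.min(0)+w.max(0))/2))
_,l=blobs(s,*RED,(360,220,400,270));w=WS[l>0];w=w[w[:,2]>.037];print('scene red',len(w),fmt((w.min(0)+w.max(0))/2) if len(w) else '')
print('heights mm, rows x=.34.., cols y=.56..-.44')
for x in np.arange(.36,.9,.04):
    print(round(x,2),[int(1000*np.nanmax(np.where((abs(W[...,0]-x)<.02)&(abs(W[...,1]-y)<.02),W[...,2],-.001))) for y in np.arange(.6,-.45,-.04)])
E
```

```text
L rect ((519.31640625, 334.7608337402344), (211.4746856689453, 68.07624053955078), 12.348889350891113)
 rim ellipse ((450.40447998046875, 320.50567626953125), (62.41116714477539, 64.2066879272461), 171.66064453125) 112
 knob depth [0.5086, 0.3306, 0.0591] 72 midpix [0.51, 0.3304, 0.06]
 depth z dish [0.4503, 0.3222, 0.0298]
R rect ((508.3401184082031, -285.251220703125), (68.92034912109375, 214.25787353515625), 76.68566131591797)
 rim ellipse ((438.0167541503906, -269.51715087890625), (64.38623809814453, 65.0457992553711), 9.03117847442627) 140
 knob depth [0.4979, -0.2828, 0.0591] 72 midpix [0.5003, -0.2819, 0.06]
 depth z dish [0.4394, -0.2711, 0.0309]
red 41 [0.6736, -0.0747, 0.0384] [0.6734, -0.0736, 0.0385]
green 46 [0.6645, 0.0607, 0.039] [0.665, 0.0619, 0.0393]
scene red 22 [0.6746, -0.0753, 0.0401]
heights mm, rows x=.34.., cols y=.56..-.44
0.36 [4, 6, 43, 5, 61, 5, 5, 3, 49, 51, 17, 16, 7, 4, 5, 6, 5, 7, 6, 6, 6, 6, 7, 6, 5, 5, 6]
0.4 [10, 57, 60, 56, 69, 5, 33, 37, 50, 60, 7, 63, 79, 78, 73, 74, 73, 66, 63, 6, 5, 37, 38, 28, 6, 6, 5]
0.44 [5, 28, 45, 28, 65, 7, 40, 36, 36, 
[... 565 characters left out ...]
2, 44, 5, 6, 6, 9, 42, 35, 6, 29, 22, 6, 8, 10]
0.68 [27, 15, 23, 6, 6, 5, 26, 40, 50, 25, 22, 41, 44, 42, 42, 4, 6, 42, 6, 46, 6, 18, 10, 9, 6, 17, 9]
0.72 [35, 19, 19, 27, 17, 20, 22, 42, 58, 24, 22, 13, 15, 13, 8, 4, 6, 7, 6, 9, 7, 15, 12, 6, 6, 12, 5]
0.76 [43, 75, 81, 27, 35, 22, 25, 50, 57, 29, 29, 15, 14, 6, 12, 16, 16, 19, 19, 18, 20, 14, 5, 6, 6, 5, 6]
0.8 [49, 75, 81, 81, 78, 40, 39, 60, 63, 28, 28, 22, 20, 20, 22, 21, 21, 23, 20, 22, 22, 18, 7, 37, 37, 7, 7]
0.84 [68, 81, 97, 101, 82, 70, 61, 50, 71, 6, 7, 23, 22, 23, 24, 24, 23, 26, 24, 26, 25, 21, 6, 34, 7, 7, 19]
0.88 [86, 63, 125, 133, 149, 148, 62, 52, 79, 82, 5, 26, 24, 28, 145, 143, 128, 25, 26, 26, 24, 22, 6, 5, 6, 21, 17]
```

Geometry in mm:
- **Left unit:** dish (450,321), axis +12°.
- **Right unit:** dish (438,-270), axis -13°.
- **Red marker:** about (674,-75).
- **Lamp:** 0.64 m up, near (0.58, 0.4).

The lamp clears the low wrist, so I'll push both knobs with closed fingers.

```bash
cat >> h.py <<'E'
from scipy.spatial.transform import Rotation as R
U={'L':(np.array([.4503,.3210]),np.radians(12)),'R':(np.array([.4385,-.2700]),np.radians(-13))}
def down(th,p):
    """tool-down rotvec with tool x along th (or th+pi), whichever keeps last joint nearest 0"""
    best=None
    for a in (th,th+np.pi):
        x=np.array([np.cos(a),np.sin(a),0]);z=np.array([0,0,-1.]);r=R.from_matrix(np.c_[x,np.cross(z,x),z]).as_rotvec()
        q=arm.inverse_kinematics(p,r)
        if q is not None and (best is None or abs(q[5])<best[0]): best=(abs(q[5]),r,q)
    return best[1]
def upt(n,x,z): # unit x (m from unit centre) -> world TCP
    d,a=U[n];return np.r_[d+(x+.072)*np.array([np.cos(a),np.sin(a)]),z]
E
cat > push.py <<'E'
import sys
from h import *
n=sys.argv[1];zt=.216
p=upt(n,-.046,.27);r=down(U[n][1],p)
arm.set_gripper(0.0)
arm.move_pose(p,r);arm.move_linear(upt(n,-.046,zt),vel=.1,f_stop=8)
print('down',fmt(arm.get_obs()['tcp_pos']))
hit=arm.move_linear(upt(n,.078,zt),vel=.045,f_stop=10)
o=arm.get_obs();q=o['tcp_pos'];ux=np.linalg.norm(q[:2]-U[n][0])-.072
print(n,'hit',hit,'tool unit x',ux,'knob q~',ux+.011+.013+.012,fmt(o['wrist_force']),o['t'])
arm.move_linear(upt(n,ux-.006,zt),vel=.06);arm.move_linear(upt(n,ux-.006,.31),vel=.2)
print(arm.get_obs()['t'])
E
python3 push.py L
```

```text
down [0.4758, 0.3266, 0.216]
L hit True tool unit x 0.009795517519174693 knob q~ 0.0457955175191747 [-0.8374, -0.4843, 0.2291] 4.8417
5.7083
```

```bash
python3 push.py R
python3 - <<'E'
from m import *
t=arm.capture('top');s=arm.capture('scene')
a=np.vstack([cv2.resize(t['pixels'][180:310,140:460],(800,325),interpolation=cv2.INTER_CUBIC),cv2.resize(s['pixels'][180:350,170:490],(800,275))[:275]]);save(a,'c3')
for n,roi in (('L',(150,190,210,300)),('R',(390,205,450,305))):
    B,l=blobs(t,(3,110,110),(20,255,255),roi,5);w=cloud(t)[l>0];w=w[w[:,2]>.053]
    if len(w): p=np.median(w,0);d,th=U[n];e=p[:2]-d;print(n,fmt(p),'q',e@[np.cos(th),np.sin(th)]-.060,'lat',e@[-np.sin(th),np.cos(th)],len(w))
E
```

```text
down [0.464, -0.2758, 0.2161]
R hit True tool unit x 0.06414359706575469 knob q~ 0.10014359706575468 [-1.2089, 0.3215, -0.1807] 10.975
11.8417
L [0.5506, 0.34, 0.0591] q 0.042035349853555934 lat -0.002297537583565384 72
```

View pics/c3.png

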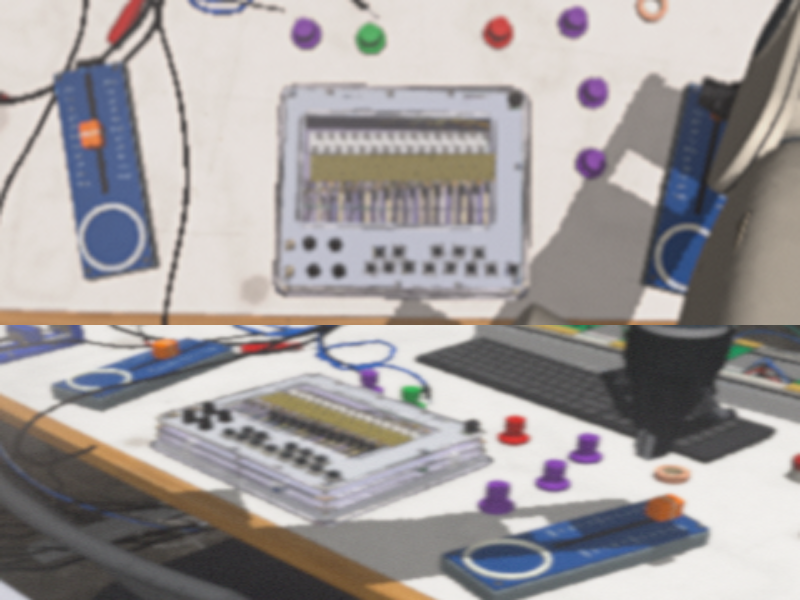

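The crop shows the left knob at (91,134), stuck partway at about 43 mm by depth. The right knob, at (665,508) in the scene half, is at the far end, about 100 mm. The left unit binds, so the red marker at (498,33) goes to the left dish at (112,236).

Run:
```python
from m import *
p=np.array([.674,-.0745]);r=down(0,np.r_[p,.3])
arm.set_gripper(.055,40)
arm.move_pose(np.r_[p,.29],r)
print('down hit',arm.move_linear(np.r_[p,.183],vel=.12,f_stop=8))
arm.set_gripper(0,25)
o=arm.get_obs();print(o['width'],o['finger_force'],o['t'],fmt(o['tcp_pos']))
arm.move_linear(np.r_[p,.34],vel=.15)
d=U['L'][0];th=U['L'][1];q=np.r_[d,.34];arm.move_pose(q,down(th,q))
o=arm.get_obs();print(o['width'],o['t'])
t=arm.capture('top');s=arm.capture('scene')
save(np.hstack([cv2.resize(t['pixels'][200:310,130:240],(400,400)),cv2.resize(s['pixels'][90:250,150:310],(400,400))]),'c4')
```

```text
down hit False
0.02070304073998279 24.512271209569008 14.925 [0.6743, -0.0745, 0.1839]
0.020830023489783713 18.3667
```

View pics/c4.png

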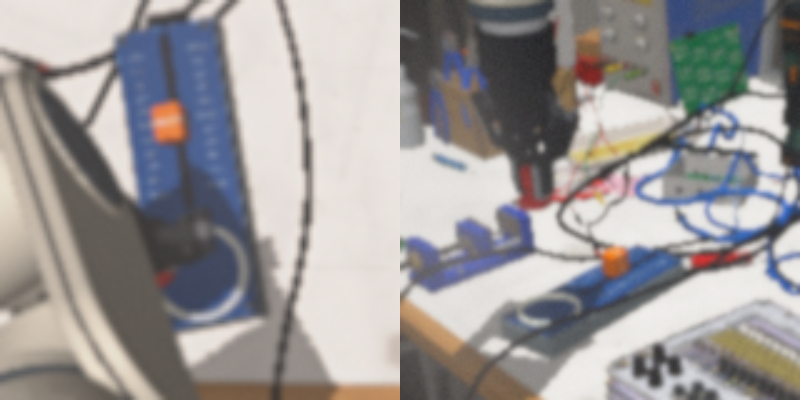

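The right half shows the red marker held upright between the fingers at about (530,185), with the left dish at (545,310). I'll lower it and release.

Run:
```python
from m import *
d=U['L'][0]
arm.move_linear(np.r_[d,.235],vel=.12)
print('hit',arm.move_linear(np.r_[d,.2125],vel=.03,f_stop=4))
print(fmt(arm.get_obs()['tcp_pos']))
arm.set_gripper(.045);arm.dwell(.2)
arm.move_linear(np.r_[d,.34],vel=.15)
p=np.array([.25,.0]) ; q=np.array([.142,.609,.405]);arm.move_joints([1.322,.423,1.63,0,1.089,-.019])
t=arm.capture('top');s=arm.capture('scene')
save(np.hstack([cv2.resize(t['pixels'][200:310,130:240],(400,400)),cv2.resize(s['pixels'][170:250,180:260],(400,400))]),'c5')
_,l=blobs(t,*RED,(160,255,210,300));W=cloud(t)[l>0];w=W[W[:,2]>.062];m=(w.min(0)+w.max(0))/2
print(fmt(m),len(w),'off',fmt(m[:2]-d))
for n,roi in (('L',(150,190,210,262)),('R',(390,205,450,305))):
    B,l=blobs(t,(3,110,110),(20,255,255),roi,5);w=cloud(t)[l>0];w=w[w[:,2]>.053]
    if len(w): e=np.median(w,0)[:2]-U[n][0];print(n,'q',np.linalg.norm(e)-.060)
print(arm.get_obs()['t'])
```

```text
hit True
[0.4502, 0.3209, 0.2138]
[0.446, 0.3186, 0.0684] 57 off [-0.0043, -0.0024]
L q 0.04332574622886827
R q 0.09785644402400073
23.3833
```

View pics/c5.png

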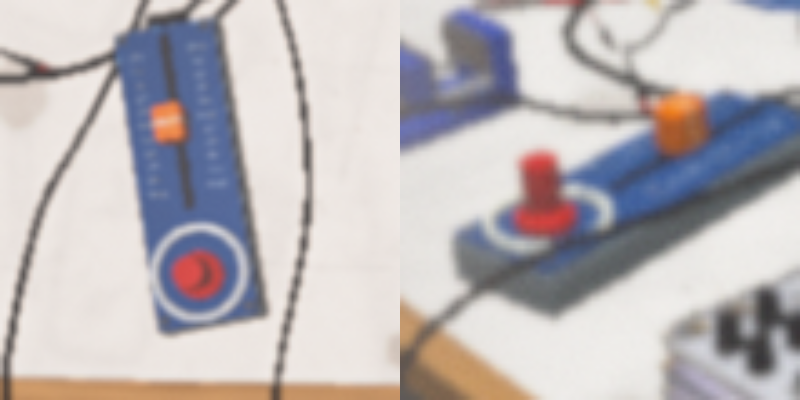

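The red marker stands upright, centred in the left dish at (198,272), about 5 mm off centre. The left knob is at about 43 mm and the right at about 98 mm.

```bash
python3 -c "
from rig import arm
print(arm.hand_in())"
```

```text
the job is handed in; nothing more can be done
None
```

I handed the job in at about 23 s: the left unit binds (its slider jammed at about 43 mm), the right slider ran to the far end, and the red marker stands upright in the left dish about 5 mm off centre, though no verdict came back.

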